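Bring the oak cask bung-up and bolt it

TASK

The little oak ageing cask has to be opened for filling: turn it on its stand by pushing the spokes of its wheel until the bung faces straight up, then slide the bolt at the other end fully home through the notched plate so that the cask cannot roll. Leave the other things on the worktop standing where they are.

Things in the scene. Friction and masses are not known exactly. Their poses are not given: they have to be found in the camera images.
- stand: dark wooden stand fixed to the worktop, foot 150 x 290 x 22 mm, with two uprights between which the cask turns. Origin on the worktop under the cask's middle, z up; y runs along the cask's axis from the spoke wheel (-y) to the bolt (+y); x points to the back. The axis is level, 100 mm above the origin. Uprights: outer faces at y = -134 mm (130 mm high) and +134 mm (172 mm high)
- cask (a joint): angle of the cask (rad) about the stand's +y: 0 = bung straight up; grows as the cask's top goes to the stand's +x (to the back). It starts between -2.7 and -0.8 (bung to the robot's side or downward). Turns either way against light steady friction (about 1.5 N at the spoke ends) and stays where it is left, unless the bolt is in a notch
- bung (a point): top of the bung, a round light wooden stopper 31 mm across in a brass collar, in the middle of the side of the oak cask (170 mm long, 124 mm across); its top is 74 mm from the turning axis. The point's z axis points out through the bung
- wheel (a point): centre of the spoke wheel, on the turning axis at the stand's y = -158 mm: steel hub 44 mm across with six straight round wooden spokes, 10 mm thick, ends 80 mm from the axis, in one plane across the axis. They turn with the cask: one points the same way as the bung, the others follow every 60 degrees
- plate (a point): centre of the notched steel plate on the cask's +y end, 124 mm across, 8 mm thick, turning with the cask. Six notches in its rim, every 60 degrees, one in line with the bung, each about 4 mm wider than the bolt. The bolt's round nose enters a notch and centres the cask when that is up to about 4 degrees off; else it strikes the plate after some 10 mm
- bolt (a joint): travel of the bolt along the stand's -y, toward the cask (m): 0 drawn out (as at the start), 0.026 fully home, where it stops. Sliding friction about 1.5 N; it stays where it is left. The bolt is an 11 mm round steel bar with a round nose, level, 56 mm straight above the cask's axis
- bolt_knob (a point): point in the upright pin of the bolt, 24 mm above the bolt's own axis. The pin is 9 mm thick, stands up from the bolt and ends in a 17 mm ball whose top is 46 mm above the bolt's axis. Push it along the stand's -y to shoot the bolt. A 28 mm wide bracket below reaches to the stand's y = +226 mm, its top 8 mm below the bolt's axis
- jigger: copper double jigger, 43 x 43 x 84 mm, standing; origin at the centre of its underside. A bystander
- stopper_1: bottle stopper standing on its head, 33 x 33 x 55 mm; origin at the centre of its underside. A bystander
- bitters_1: small bottle with a black cap, 43 x 43 x 142 mm, standing; origin at the centre of its underside. A bystander
- bitters_2: small bottle with a light cap, 43 x 43 x 142 mm, standing; origin at the centre of its underside. A bystander
- lemon_1: lemon, 71 x 53 x 51 mm; origin under its middle. A bystander

How it is judged:
By the outcome, as a careful person would: the job done as asked, in the order asked, and still so for the second after the job is handed in, with the robot touching nothing.
It also fails if it takes over 48 s, if anything falls off the work surface, if the arm or the gripper's body presses on something with over 40 N, if the wrist force passes 120 N, or if a joint passes its speed limit or range.

ROBOT

A 6-joint arm with a two-finger parallel gripper is mounted at the origin on a cart in front of the work surface, level with it; the furniture and walls round the work are solid. World frame = base frame: x ahead of the robot, y to its left, z up, the work surface at z = 0. Lengths are in m, angles in rad, forces in N, time in s.
With the tool pointing down it reaches from about 0.375 to 0.925 m from the base axis. Payload 5.7 kg.
Tool frame: the origin (TCP) lies at the very end of the fingers, on their centre line; the grasp point (between the pads) lies 19 mm behind it (bot.pinch_z is the distance from the TCP to the grasp point, in m); z points along the fingers, y is the direction in which the jaws open and shut (so a half turn about z gives the same grasp; the last joint's range is limited). The gripper opens to 88 mm and grips with 3 to 60 N. Pads are 20 mm wide; open, the fingers measure 115 mm over their backs; the gripper's body (75 mm by 178 mm) begins 61 mm behind the grasp point.
Start: joints at [-1.458, 0.359, 1.51, -0, 1.272, -0.115], TCP at [0.135, -0.584, 0.223] pointing down, gripper open.
Joint ranges: [-2.97, 2.97], [-1.01, 2.36], [0.21, 2.38], [-0.96, 4.11], [0.2, 2.71], [-2.98, 2.98]. Speed limits (rad/s): [2.39, 2.39, 3.14, 3.14, 3.14, 3.14].

INTERFACE

Orientations are given as a 3x3 rotation matrix whose columns are the frame's x, y, z axes.
In Python, from bench import read_state, viewer, order, bot gives the robot as it stands.
- The arm moves only by the tool send_rows, never from a script. Its argument "rows" is a list of rows, each an object with "twist": the turn, a rotation vector about the tool's x, y, z in degrees, a list of three; "offset": the shift along the tool's x, y, z in cm, a list of three; "gripper": the opening, from -1 (shut) to 1 (fully open), so that 0 is half open. A call has 1 to 20 rows; each row is the pose to reach, as a shift and turn from the pose commanded when the call began, along the tool's axes at that moment; what a row does not reach only later rows make up. A row lasts 1/10 s, in which the tool goes at most 50 mm and 8.59 degrees, less where a joint would pass 70% of its speed; a pose out of reach is approached as far as the arm can. A call with a gripper value outside its range is refused whole. The fingers move at their own pace and stop on an object; "newtons" is the grip in N (left out, the last holds). Time passes only in rows, so rows that repeat a pose let the fingers close. It gives the time, the measured TCP pose, the force and the opening at its end, in the units of the state.
- read_state(): the state, without advancing time (a new reading comes with each control period).
- viewer.camera(name): name is "side" or "top"; returns the picture (400x640x3 uint8, red, green, blue); there is no depth.
- viewer.calibration(name): a dict with "intrinsics" (3x3 intrinsics, pixels), "k1" (the pictures are not rectified: a ray, as slopes to the right and down, at radius r is drawn at 1 + k1 r^2 times it, then the intrinsics apply), "R" (3x3) and "t" (3): a world point X has camera coordinates R X + t. Camera axes: x right, y down, z forward; pixel columns grow to the right and rows downward; lengths in m; the calibration is good to about 2 mm. A picture is of the moment at which its call begins. calibration takes no time and is no camera call.
- order.sign_off(): hands the job in, once; it reports no verdict.
The state is a dict: "t": time; "joint_pos": joint angles; "joint_velocities": joint speeds; "effort": joint torques, N m; "ee_pos": TCP position; "ee_rot": TCP orientation; "force": force on the tool from outside, world axes, zero at the start; "wrist_torque": the same for the moment, N m; "finger_gap": opening from 0.0 (shut) to 1.0 (fully open).
Only numpy, scipy, OpenCV 4.12 (cv2) and the standard library are available. Lean on these libraries where they do the work, as an engineer would, in place of code of your own. Each camera call takes 0.05 s, during which the arm holds its last target.

## Working session

There is one attempt and no reset: what is moved stays moved. The work goes in short steps, Python scripts to look and compute and a tool call to move; the robot and the scene stay as the last step left them, time stands still between calls to the robot, and variables do not carry over. Pictures are saved under pics/ and viewed, and the job is handed in when it is done.

Besides the shell and the picture viewer there is one more tool, called after "Request:" by a JSON object that holds its "name" and its "arguments", one argument or row to a line. send_rows: Moves the arm, as the interface text tells. Its arguments: {"type":"object","properties":{"rows":{"type":"array","items":{"type":"object","properties":{"twist":{"type":"array","items":{"type":"number"}},"offset":{"type":"array","items":{"type":"number"}},"gripper":{"type":"number"}}}},"newtons":{"type":"number"}},"required":["rows"]}

```bash
ls; mkdir -p pics
python3 - <<'E'
from bench import read_state, viewer, order, bot
import cv2,numpy as np
np.set_printoptions(precision=4,suppress=True)
for n in("side","top"):
    cv2.imwrite(f"pics/{n}0.png",cv2.cvtColor(viewer.camera(n),cv2.COLOR_RGB2BGR))
    c=viewer.calibration(n);print(n,c, -np.array(c["R"]).T@c["t"])
s=read_state();print(s);print([a for a in dir(bot) if a[0]!='_'])
E
```

```text
pics
side {'intrinsics': array([[470.1601,   0.    , 325.8095],
       [  0.    , 470.1601, 201.6892],
       [  0.    ,   0.    ,   1.    ]]), 'k1': -0.11418539668842176, 'R': array([[-0.9974,  0.0688, -0.021 ],
       [ 0.0507,  0.4647, -0.884 ],
       [-0.0511, -0.8828, -0.467 ]]), 't': array([0.5072, 0.1393, 1.338 ])} [0.5672 1.0815 0.7587]
top {'intrinsics': array([[447.7762,   0.    , 321.124 ],
       [  0.    , 447.7762, 199.4835],
       [  0.    ,   0.    ,   1.    ]]), 'k1': 0.004698410807034601, 'R': array([[-0.0012, -0.9999, -0.0171],
       [-0.9925,  0.0032, -0.122 ],
       [ 0.122 ,  0.0168, -0.9924]]), 't': array([-0.0867,  0.5244,  1.114 ])} [ 0.3844 -0.1071  1.168 ]
{'t': 0.1, 'joint_pos': array([-1.4581,  0.3594,  1.5113,  0.    ,  1.2725, -0.1151]), 'joint_velocities': array([-0.0022, -0.0021, -0.0043,  0.0007,  0.0009,  0.0015]), 'effort': array([  0.0011, -51.6354, -27.1407,   0.0675,   0.0278,  -0.    ]), 'ee_pos': array([ 0.1355, -0.5839,  0.2219]), 'ee_rot': array([[ 0.9742,  0.2258, -0.0001],
       [ 0.2258, -0.9742,  0.0017],
       [ 0.0002, -0.0016, -1.    ]]), 'force': array([ 0.2397,  0.504 , -0.8728]), 'wrist_torque': array([-0.0038, -0.0182,  0.0046]), 'finger_gap': 1.0003243815435447}
['MotionError', 'pinch_z']
```

View pics/side0.png

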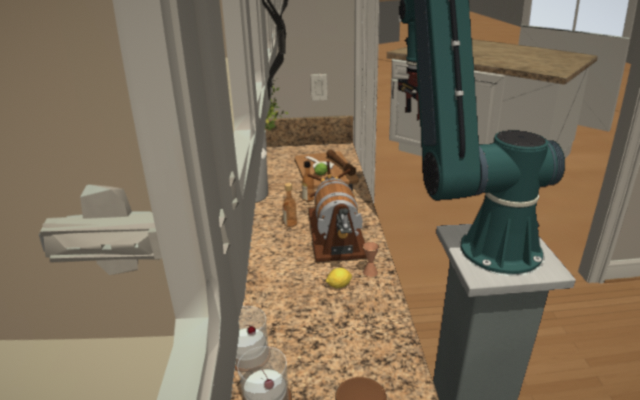

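View pics/top0.png

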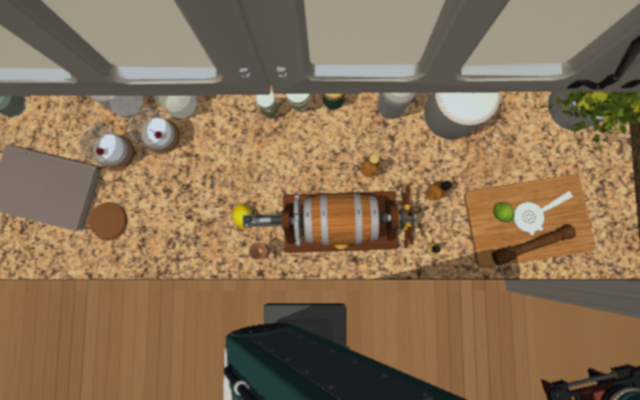

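Run:
```python
import cv2
a=cv2.imread("pics/side0.png")[140:300,230:420];cv2.imwrite("pics/s1.png",cv2.resize(a,None,fx=3.7,fy=3.7,interpolation=2))
a=cv2.imread("pics/top0.png")[140:270,220:470];cv2.imwrite("pics/t1.png",cv2.resize(a,None,fx=3.2,fy=3.2,interpolation=2))
```

```text
(no output)
```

View pics/s1.png

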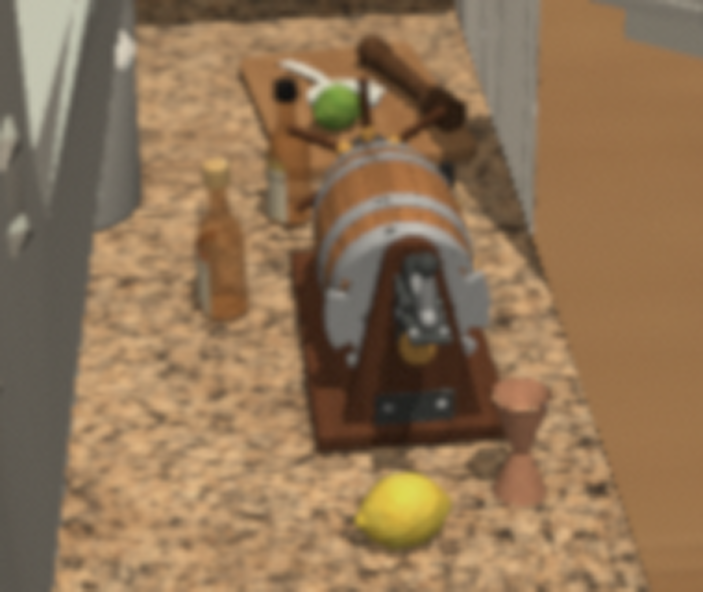

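View pics/t1.png

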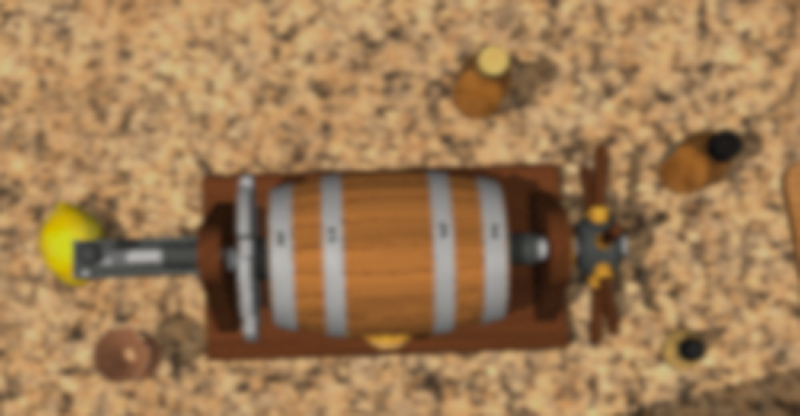

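```bash
cat > h.py <<'E'
import numpy as np,cv2
from bench import viewer,read_state
from scipy.optimize import least_squares
np.set_printoptions(precision=4,suppress=True)
C={n:viewer.calibration(n) for n in("side","top")}
def proj(n,X):
    c=C[n];X=np.atleast_2d(X)@np.array(c["R"]).T+c["t"];s=X[:,:2]/X[:,2:]
    s=s*(1+c["k1"]*(s**2).sum(1,keepdims=True));K=c["intrinsics"]
    return s*[K[0,0],K[1,1]]+[K[0,2],K[1,2]]
def ray(n,uv):
    c=C[n];K=c["intrinsics"];d=(np.array(uv)-[K[0,2],K[1,2]])/[K[0,0],K[1,1]];s=d.copy()
    for _ in range(20): s=d/(1+c["k1"]*(s@s))
    R=np.array(c["R"]);return -R.T@c["t"],R.T@np.r_[s,1]
def onz(n,uv,z):
    o,d=ray(n,uv);return o+d*(z-o[2])/d[2]
def W(p,X):
    X=np.atleast_2d(X);c,s=np.cos(p[2]),np.sin(p[2])
    return X@np.array([[c,-s,0],[s,c,0],[0,0,1]]).T+[p[0],p[1],0]
T=lambda x,y:(x/3.2+220-.34,y/3.2+140-.34)
S=lambda x,y:(x/3.7+230-.36,y/3.7+140-.36)
E
cat > fit.py <<'E'
from h import *
obs=[("top",T(204,177),(.075,.145,.022)),("top",T(561,166),(.075,-.145,.022)),("top",T(569,344),(-.075,-.145,.022)),("top",T(207,357),(-.075,.145,.022)),
("side",S(320,432),(.075,.145,.022)),("side",S(505,420),(-.075,.145,.022)),("side",S(291,253),(.075,-.145,.022))]
def f(p): return np.concatenate([proj(n,W(p,X))[0]-uv for n,uv,X in obs])
r=least_squares(f,[.5,-.07,0]);print(r.x,r.fun.reshape(-1,2))
p=r.x
def draw(th,p=p,tag="a",src=("side0","top0")):
  for n,sr in zip(("side","top"),src):
    k=3.7 if n=="side" else 3.2; x0,y0,x1,y1=(230,140,420,300) if n=="side" else (220,140,470,270)
    a=cv2.imread(f"pics/{sr}.png")[y0:y1,x0:x1];a=cv2.resize(a,None,fx=k,fy=k,interpolation=2)
    L=lambda A,B,col:cv2.line(a,*[tuple(int(v) for v in ((q-[x0,y0])*k+k/2)) for q in proj(n,W(p,[A,B]))],col,1)
    q=[(.075,.145),(.075,-.145),(-.075,-.145),(-.075,.145)]
    for i in range(4): L((*q[i],.022),(*q[(i+1)%4],.022),(0,255,0))
    for i in range(6):
        t=th+i*np.pi/3;L((0,-.158,.1),(.08*np.sin(t),-.158,.1+.08*np.cos(t)),(255,0,0) if i else (255,255,0))
        L((.06*np.sin(t),.107,.1+.06*np.cos(t)),(.05*np.sin(t),.107,.1+.05*np.cos(t)),(255,0,255))
    L((.062*np.sin(th),0,.1+.062*np.cos(th)),(.074*np.sin(th),0,.1+.074*np.cos(th)),(0,0,255))
    L((0,.226,.156),(0,.09,.156),(0,255,255))
    cv2.imwrite(f"pics/{tag}_{n}.png",a)
E
python3 - <<'E'
from fit import *
draw(np.radians(-120))
for nm,uv,z in [("jig",T(126,355),.084),("st",T(690,348),.055),("b1",T(725,146),.142),("b2",T(493,60),.142),("lemon",T(70,243),.025)]: print(nm,onz("top",uv,z))
E
```

```text
[ 0.4696 -0.136   0.0282] [[-0.4601 -1.1739]
 [ 0.275  -1.2668]
 [ 0.7133  1.6193]
 [-0.2865  0.9394]
 [-1.7903  0.7203]
 [ 2.1023 -0.0044]
 [-0.618  -0.834 ]]
jig [0.394  0.0611 0.084 ]
st [ 0.3991 -0.369   0.055 ]
b1 [ 0.5426 -0.3783  0.142 ]
b2 [ 0.6066 -0.2124  0.142 ]
lemon [0.4839 0.1168 0.025 ]
```

View pics/a_side.png

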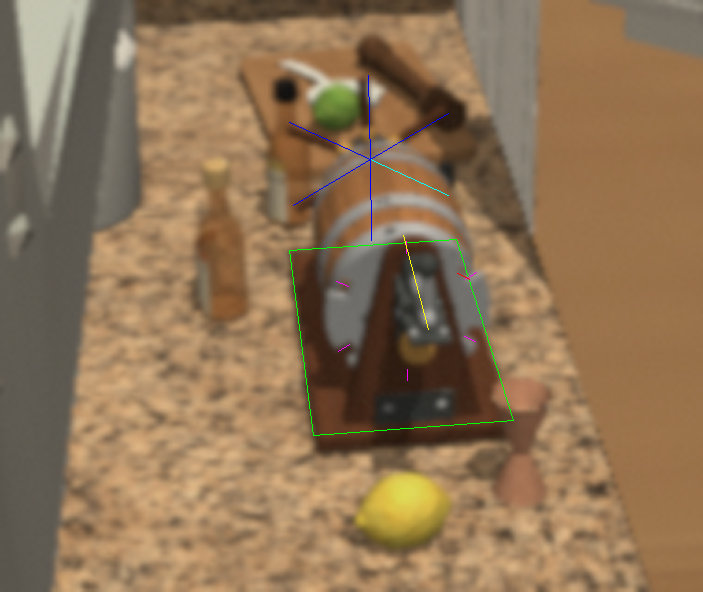

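View pics/a_top.png

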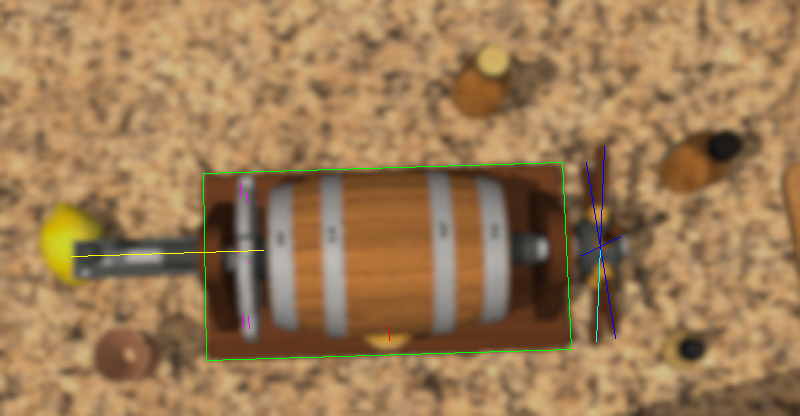

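Run:
```python
import cv2
a=cv2.imread("pics/side0.png")[150:205,295:365];b=cv2.imread("pics/top0.png")[175:260,385:440]
cv2.imwrite("pics/s2.png",cv2.resize(a,None,fx=10,fy=10,interpolation=2))
cv2.imwrite("pics/t2.png",cv2.resize(b,None,fx=7,fy=7,interpolation=2))
```

```text
(no output)
```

View pics/s2.png

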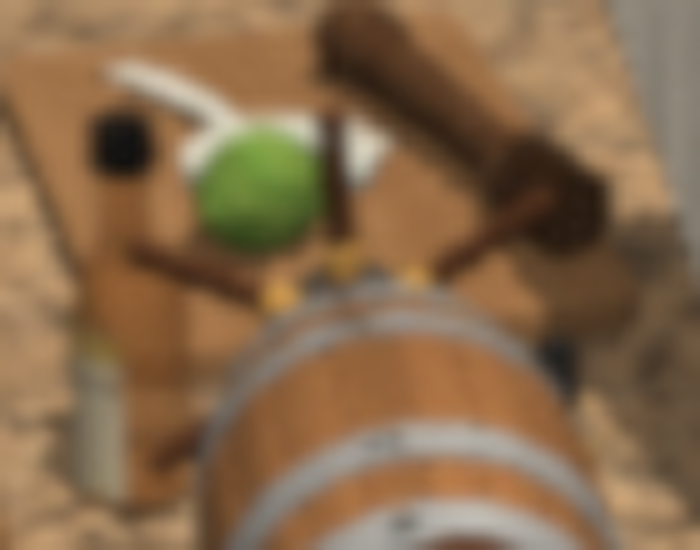

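View pics/t2.png

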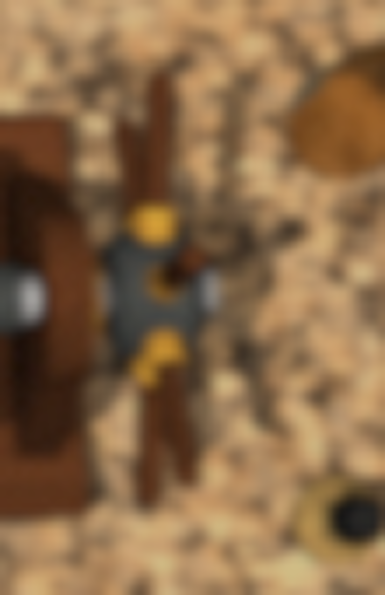

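```bash
cat > fit2.py <<'E'
from h import *
import fit
S2=lambda x,y:(x/10+295-.45,y/10+150-.45); T2=lambda x,y:(x/7+385-.43,y/7+175-.43)
tips=[("side",S2(330,112),120),("side",S2(550,192),60),("side",S2(133,250),180),("side",S2(155,467),240),
("top",T2(190,258),120),("top",T2(187,482),60),("top",T2(150,505),0),("top",T2(160,72),180),("top",T2(128,122),240)]
def tip(q,d):
    t=q[3]+np.radians(d);return W(q,(.079*np.sin(t),-.158,.1+.079*np.cos(t)))
def f2(q): return np.concatenate([fit.f(q)*.5]+[proj(n,tip(q,d))[0]-uv for n,uv,d in tips])
r2=least_squares(f2,[*fit.p,-2.05],loss="soft_l1");print(r2.x,np.degrees(r2.x[3]));q=r2.x
print(f2(q)[14:].reshape(-1,2))
E
python3 - <<'E'
from fit2 import *
fit.draw(q[3],q,"b")
for nm,X in [("wheel",(0,-.158,.1)),("knob",(0,.2,.18)),("boltend",(0,.226,.156))]: print(nm,W(q,X))
E
```

```text
[ 0.4696 -0.136   0.0282] [[-0.4601 -1.1739]
 [ 0.275  -1.2668]
 [ 0.7133  1.6193]
 [-0.2865  0.9394]
 [-1.7903  0.7203]
 [ 2.1023 -0.0044]
 [-0.618  -0.834 ]]
[ 0.4694 -0.1349  0.0278 -2.0229] -115.90597034358325
[[-0.1254 -0.2477]
 [ 0.0781  0.424 ]
 [-0.4889 -0.1011]
 [-0.0341 -0.0192]
 [ 0.9441 -0.2973]
 [ 0.2393  0.3519]
 [-0.2668  0.1558]
 [ 0.1776  0.1242]
 [-0.6356  0.069 ]]
wheel [[ 0.4738 -0.2929  0.1   ]]
knob [[0.4639 0.065  0.18  ]]
boltend [[0.4631 0.091  0.156 ]]
```

View pics/b_side.png

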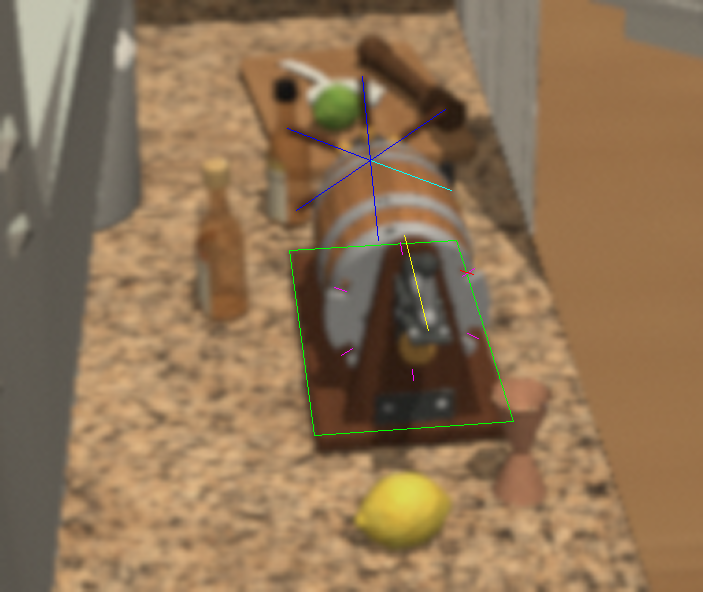

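View pics/b_top.png

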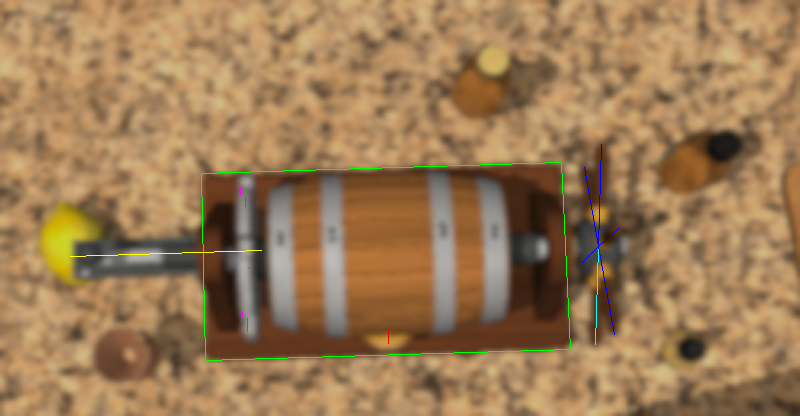

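Run:
```python
from fit2 import *
for n,uv in [("side",(356,147)),("side",(378,212)),("top",(507,281)),("top",(640,285)),("top",(640,355))]: print(n,uv,onz(n,uv,0),onz(n,uv,.3))
a=cv2.imread("pics/side0.png")[0:260,330:640];cv2.imwrite("pics/s3.png",cv2.resize(a,None,fx=2.3,fy=2.3))
```

```text
[ 0.4696 -0.136   0.0282] [[-0.4601 -1.1739]
 [ 0.275  -1.2668]
 [ 0.7133  1.6193]
 [-0.2865  0.9394]
 [-1.7903  0.7203]
 [ 2.1023 -0.0044]
 [-0.618  -0.834 ]]
[ 0.4694 -0.1349  0.0278 -2.0229] -115.90597034358325
[[-0.1254 -0.2477]
 [ 0.0781  0.424 ]
 [-0.4889 -0.1011]
 [-0.0341 -0.0192]
 [ 0.9441 -0.2973]
 [ 0.2393  0.3519]
 [-0.2668  0.1558]
 [ 0.1776  0.1242]
 [-0.6356  0.069 ]]
side (356, 147) [ 0.3156 -0.8549  0.    ] [ 0.4151 -0.0892  0.3   ]
side (378, 212) [ 0.3175 -0.261   0.    ] [0.4162 0.2699 0.3   ]
top (507, 281) [ 0.317  -0.5613  0.    ] [ 0.3343 -0.4446  0.3   ]
top (640, 285) [ 0.3073 -0.8945  0.    ] [ 0.3271 -0.6922  0.3   ]
top (640, 355) [ 0.1361 -0.8793  0.    ] [ 0.1999 -0.681   0.3   ]
```

View pics/s3.png

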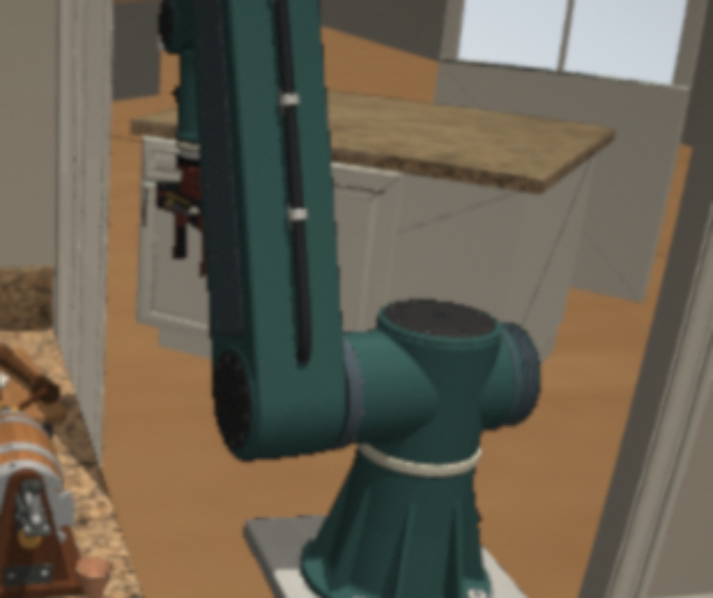

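Request:
{"name": "send_rows", "arguments": {
  "rows": [
    {"twist": [0,0,5],"offset": [18,-10.8,-3.8],"gripper": -1},
    {"twist": [0,0,11.4],"offset": [18,-10.8,-3.8],"gripper": -1},
    {"twist": [0,0,11.4],"offset": [36.1,-21.5,-3.8],"gripper": -1},
    {"twist": [0,0,11.4],"offset": [36.1,-21.5,-3.8],"gripper": -1},
    {"twist": [0,0,11.4],"offset": [36.1,-21.5,-3.8],"gripper": -1},
    {"twist": [0,0,11.4],"offset": [36.1,-21.5,-3.8],"gripper": -1},
    {"twist": [0,0,11.4],"offset": [36.1,-21.5,-3.8],"gripper": -1},
    {"twist": [0,0,11.4],"offset": [36.1,-21.5,-3.8],"gripper": -1},
    {"twist": [0,0,11.4],"offset": [36.1,-21.5,-3.8],"gripper": -1},
    {"twist": [0,0,11.4],"offset": [36.1,-21.5,-3.8],"gripper": -1},
    {"twist": [0,0,11.4],"offset": [36.1,-21.5,-3.8],"gripper": -1},
    {"twist": [0,0,11.4],"offset": [36.1,-21.5,-3.8],"gripper": -1},
    {"twist": [0,0,11.4],"offset": [36.1,-21.5,-3.8],"gripper": -1},
    {"twist": [0,0,11.4],"offset": [36.1,-21.5,-3.8],"gripper": -1}
  ]
}}

```text
t: 1.5
ee_pos: [0.4378, -0.2944, 0.2606]
ee_rot: [[1.0, 0.027, -0.0], [0.027, -1.0, 0.0], [-0.0, -0.0, -1.0]]
force: [0.6, 0.6, 0.4]
finger_gap: 0.007
```

Request:
{"name": "send_rows", "arguments": {
  "rows": [
    {"offset": [0,0,4]},
    {"offset": [0,0,8]},
    {"offset": [0,0,10]},
    {"offset": [1,0,10]},
    {"offset": [2,0,10]},
    {"offset": [2.5,0,10]},
    {"offset": [3.3,0,10.1]},
    {"offset": [4.1,0,10.2]},
    {"offset": [4.6,0,10.35]},
    {"offset": [5.1,0,10.55]},
    {"offset": [5.5,0,10.8]},
    {"offset": [6.0,0,11.1]},
    {"offset": [6.4,0,11.4]},
    {"offset": [6.8,0,11.8]},
    {"offset": [7.1,0,12.1]},
    {"offset": [7.3,0,12.4]},
    {"offset": [7.3,0,12.4]},
    {"offset": [7.0,0,12.0]}
  ]
}}

```text
schema error: expected keys twist, offset, gripper
```

```bash
cat > snap.py <<'E'
import sys,cv2
from bench import viewer,read_state
k=sys.argv[1]
for n,(x0,y0,x1,y1),f in (("side",(230,140,420,300),3.7),("top",(220,140,470,270),3.2)):
    im=cv2.cvtColor(viewer.camera(n),cv2.COLOR_RGB2BGR);cv2.imwrite(f"pics/{n}{k}.png",im)
    cv2.imwrite(f"pics/c{k}_{n}.png",cv2.resize(im[y0:y1,x0:x1],None,fx=f,fy=f,interpolation=2))
s=read_state();print(s["t"],s["ee_pos"],s["force"])
E
python3 snap.py 1
```

```text
1.6 [ 0.43807192 -0.29412047  0.26059282] [ 0.77547447 -0.00175304  0.00115797]
```

View pics/c1_side.png

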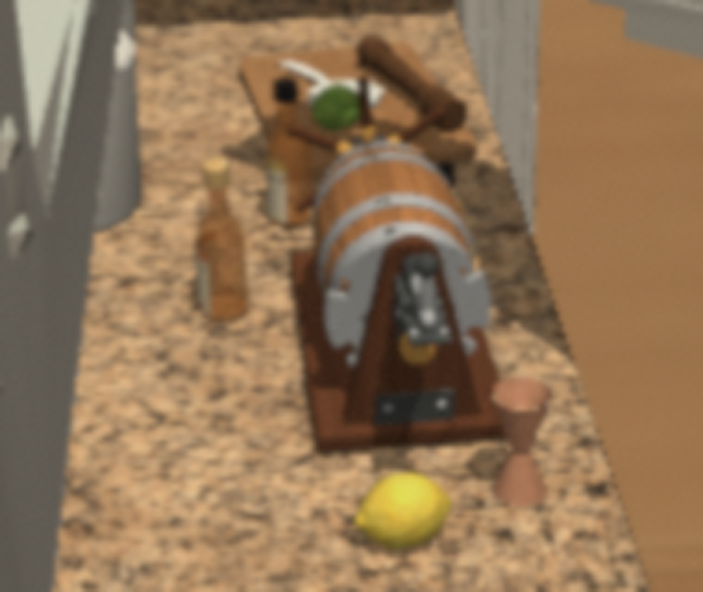

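View pics/c1_top.png

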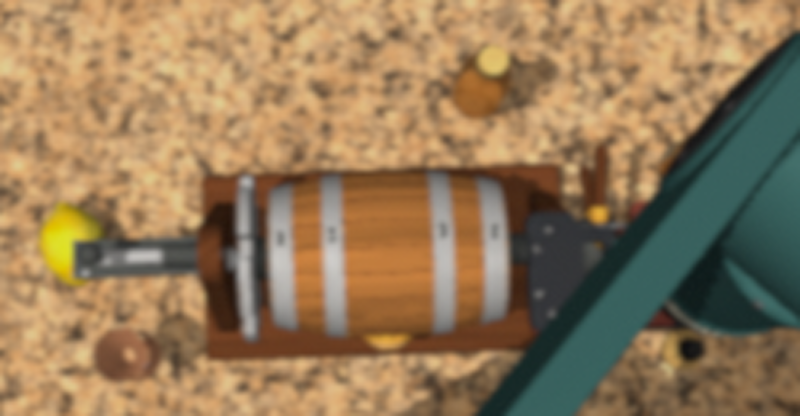

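The move was refused because every row needs all three keys, so the scene hasn't changed. The gripper stands above the wheel, with the upright spoke still at side pixel (367,85). I'm sending the move again.

Request:
{"name": "send_rows", "arguments": {
  "rows": [
    {"twist": [0,0,0],"gripper": -1,"offset": [0,0,4]},
    {"twist": [0,0,0],"gripper": -1,"offset": [0,0,8]},
    {"twist": [0,0,0],"gripper": -1,"offset": [0,0,10]},
    {"twist": [0,0,0],"gripper": -1,"offset": [1,0,10]},
    {"twist": [0,0,0],"gripper": -1,"offset": [2,0,10]},
    {"twist": [0,0,0],"gripper": -1,"offset": [2.5,0,10]},
    {"twist": [0,0,0],"gripper": -1,"offset": [3.3,0,10.1]},
    {"twist": [0,0,0],"gripper": -1,"offset": [4.1,0,10.2]},
    {"twist": [0,0,0],"gripper": -1,"offset": [4.6,0,10.35]},
    {"twist": [0,0,0],"gripper": -1,"offset": [5.1,0,10.55]},
    {"twist": [0,0,0],"gripper": -1,"offset": [5.5,0,10.8]},
    {"twist": [0,0,0],"gripper": -1,"offset": [6.0,0,11.1]},
    {"twist": [0,0,0],"gripper": -1,"offset": [6.4,0,11.4]},
    {"twist": [0,0,0],"gripper": -1,"offset": [6.8,0,11.8]},
    {"twist": [0,0,0],"gripper": -1,"offset": [7.1,0,12.1]},
    {"twist": [0,0,0],"gripper": -1,"offset": [7.3,0,12.4]},
    {"twist": [0,0,0],"gripper": -1,"offset": [7.3,0,12.4]}
  ]
}}

```text
t: 3.3
ee_pos: [0.5116, -0.2911, 0.136]
ee_rot: [[1.0, 0.029, -0.001], [0.029, -1.0, 0.001], [-0.001, -0.001, -1.0]]
force: [-0.5, 1.1, -0.3]
finger_gap: 0.008
```

```bash
python3 snap.py 2
```

```text
3.4 [ 0.51114656 -0.29099898  0.13610405] [-0.34944877 -0.84324687 -0.21413331]
```

View pics/c2_side.png

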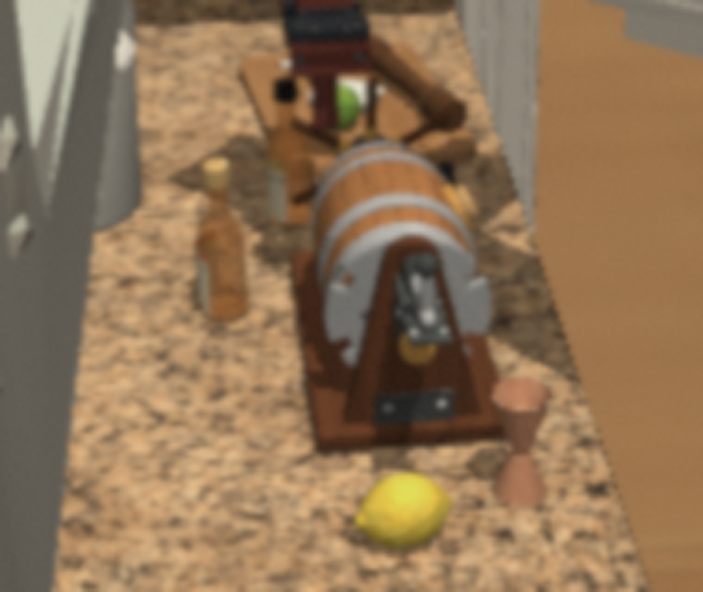

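View pics/c2_top.png

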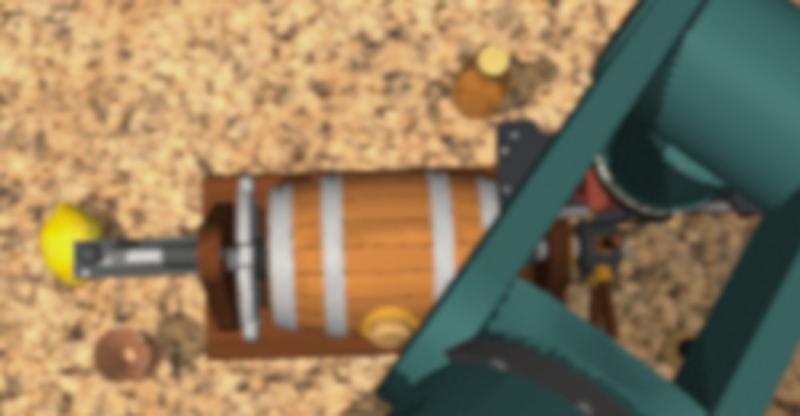

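```bash
sed -i 's/^r=.*/r=least_squares(f,[.5,-.07,0])/;' fit.py; sed -i 's/;print(r2.x.*$/;q=r2.x/;/^print/d' fit2.py
python3 - <<'E'
from fit2 import *
for d in range(-70,-50,3):
    t=np.radians(d);b=(.074*np.sin(t),0,.1+.074*np.cos(t))
    u=(.079*np.sin(t+np.pi/3),-.158,.1+.079*np.cos(t+np.pi/3))
    P=lambda X,n:(proj(n,W(q,X))[0]-((220,140) if n=="top" else (230,140)))*(3.2 if n=="top" else 3.7)+1.6
    print(d,P(b,"top"),P(b,"side"),P(u,"side"))
E
```

```text
-70 [390.9515 346.4433] [477.426  211.1767] [384.5524  77.2548]
-67 [391.0256 344.3875] [475.7067 207.246 ] [379.8001  76.8661]
-64 [391.0881 342.059 ] [473.7484 203.4089] [375.0172  76.7107]
-61 [391.1387 339.4622] [471.5556 199.6766] [370.218   76.7893]
-58 [391.1771 336.6026] [469.1338 196.0598] [365.4164  77.102 ]
-55 [391.203  333.4868] [466.4887 192.5693] [360.6266  77.6478]
-52 [391.2163 330.1224] [463.6271 189.2153] [355.8627  78.4254]
```

Request:
{"name": "send_rows", "arguments": {
  "rows": [
    {"twist": [0,0,0],"gripper": -1,"offset": [-0.5,0,-3]},
    {"twist": [0,0,0],"gripper": -1,"offset": [-0.5,0,-7.5]},
    {"twist": [0,0,0],"gripper": -1,"offset": [-4,0,-8]},
    {"twist": [0,0,0],"gripper": -1,"offset": [-7.3,0,-8]},
    {"twist": [0,0,0],"gripper": -1,"offset": [-7.3,0,-5]},
    {"twist": [0,0,0],"gripper": -1,"offset": [-7.3,0,-2.4]},
    {"twist": [0,0,0],"gripper": -1,"offset": [-6.3,0,-2.4]},
    {"twist": [0,0,0],"gripper": -1,"offset": [-5.3,0,-2.4]},
    {"twist": [0,0,0],"gripper": -1,"offset": [-4.7,0,-2.4]},
    {"twist": [0,0,0],"gripper": -1,"offset": [-4.0,0,-2.3]},
    {"twist": [0,0,0],"gripper": -1,"offset": [-3.2,0,-2.2]},
    {"twist": [0,0,0],"gripper": -1,"offset": [-2.7,0,-2.05]},
    {"twist": [0,0,0],"gripper": -1,"offset": [-2.2,0,-1.85]},
    {"twist": [0,0,0],"gripper": -1,"offset": [-1.8,0,-1.6]},
    {"twist": [0,0,0],"gripper": -1,"offset": [-1.3,0,-1.3]},
    {"twist": [0,0,0],"gripper": -1,"offset": [-0.9,0,-1.0]},
    {"twist": [0,0,0],"gripper": -1,"offset": [-0.5,0,-0.6]},
    {"twist": [0,0,0],"gripper": -1,"offset": [-0.2,0,-0.3]},
    {"twist": [0,0,0],"gripper": -1,"offset": [0,0,0]},
    {"twist": [0,0,0],"gripper": -1,"offset": [0,0,0]}
  ]
}}

```text
t: 5.4
ee_pos: [0.5119, -0.2913, 0.1361]
ee_rot: [[1.0, 0.029, -0.0], [0.029, -1.0, 0.0], [-0.0, -0.0, -1.0]]
force: [-0.2, -0.1, 0.9]
finger_gap: 0.008
```

```bash
python3 snap.py 3
```

```text
5.5 [ 0.51137886 -0.29125137  0.13624816] [-0.02635051 -0.34784497  0.20479379]
```

View pics/c3_side.png

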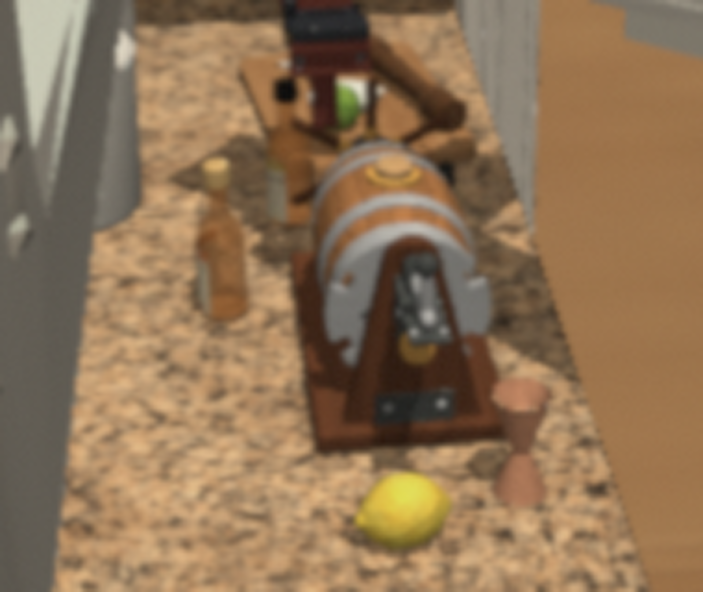

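View pics/c3_top.png

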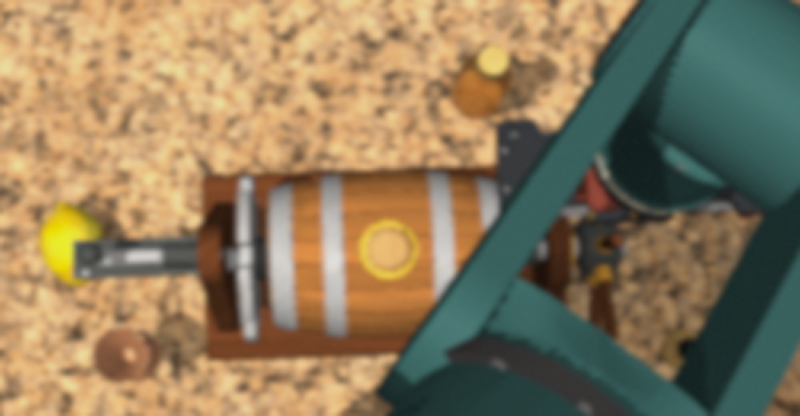

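Run:
```python
from fit2 import *
P=lambda X,n:(proj(n,W(q,X))[0]-((220,140) if n=="top" else (230,140)))*(3.2 if n=="top" else 3.7)+1.6
for d in (-6,-3,0,3):
    t=np.radians(d);b=lambda r:(r*np.sin(t),0,.1+r*np.cos(t))
    u=(.079*np.sin(t),-.158,.1+.079*np.cos(t))
    c=np.array([P((.062*np.sin(a),0,.1+.062*np.cos(a)),"top")[1] for a in np.linspace(0,6.28,200)])
    print(d,"bung",P(b(.074),"top"),P(b(.064),"top"),"mid",(c.max()+c.min())/2,"side",P(b(.074),"side"),"up",P(u,"side"))
im=cv2.imread("pics/top3.png");cv2.imwrite("pics/t3z.png",cv2.resize(im[185:255,320:370],None,fx=8,fy=8,interpolation=2))
im=cv2.imread("pics/side3.png");cv2.imwrite("pics/s3z.png",cv2.resize(im[150:215,295:365],None,fx=9,fy=9,interpolation=2))
```

```text
-6 bung [389.8552 255.9991] [389.4117 255.6137] mid 253.53058209260828 side [399.5296 160.966 ] up [378.2085  76.7883]
-3 bung [389.6759 250.4224] [389.2582 250.8385] mid 253.53058209260828 side [394.5928 160.9131] up [373.4186  76.7109]
0 bung [389.4882 244.8572] [389.0976 246.0727] mid 253.53058209260828 side [389.6421 161.0962] up [368.617   76.8676]
3 bung [389.2927 239.3223] [388.9304 241.332 ] mid 253.53058209260828 side [384.6923 161.5149] up [363.8178  77.2581]
```

View pics/t3z.png

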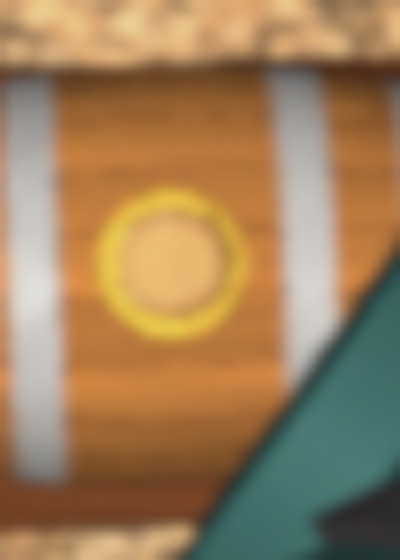

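View pics/s3z.png

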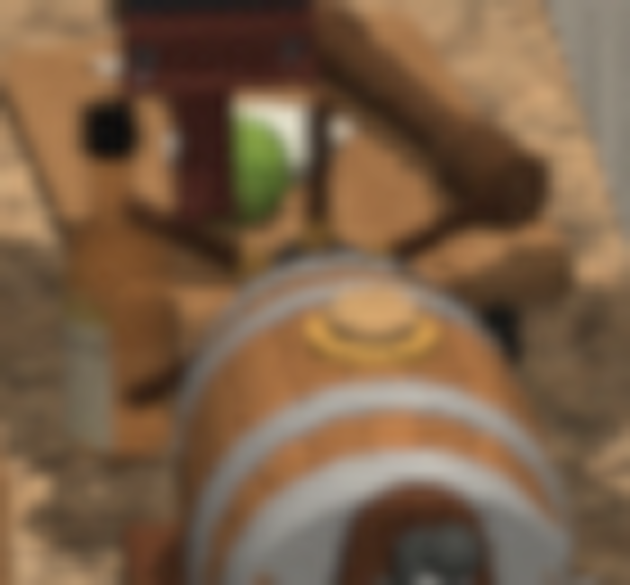

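Before this last nudge the bung reads about 2° short of upright. Its face is at zoomed top pixel (170,263), the cask midline is at row 276, and the upright spoke is at side x≈372.

Request:
{"name": "send_rows", "arguments": {
  "rows": [
    {"twist": [0,0,0],"gripper": -1,"offset": [0.06,0,0.1]},
    {"twist": [0,0,0],"gripper": -1,"offset": [0.13,0,0.2]},
    {"twist": [0,0,0],"gripper": -1,"offset": [0.13,0,0.2]},
    {"twist": [0,0,0],"gripper": -1,"offset": [0.13,0,0.2]},
    {"twist": [0,0,0],"gripper": -1,"offset": [-0.7,0,-3]},
    {"twist": [0,0,0],"gripper": -1,"offset": [-0.7,0,-7.5]},
    {"twist": [0,0,0],"gripper": -1,"offset": [-0.7,0,-12]},
    {"twist": [0,0,0],"gripper": -1,"offset": [-0.7,0,-13]}
  ]
}}

```text
t: 6.3
ee_pos: [0.5072, -0.2934, 0.2723]
ee_rot: [[1.0, 0.029, 0.008], [0.029, -1.0, -0.006], [0.008, 0.006, -1.0]]
force: [0.6, 1.0, 0.1]
finger_gap: 0.005
```

```bash
python3 snap.py 4;python3 - <<'E'
import cv2
im=cv2.imread("pics/top4.png");a=cv2.resize(im[185:255,320:370],None,fx=8,fy=8,interpolation=2)
im=cv2.imread("pics/side4.png");b=cv2.resize(im[145:207,295:345],None,fx=9,fy=9,interpolation=2)[:560,:400]
import numpy as np
b=np.pad(b,((0,560-len(b)),(0,0),(0,0)))
cv2.imwrite("pics/z4.png",np.hstack([a,b]))
E
```

```text
6.4 [ 0.5058421  -0.29244302  0.26887129] [ 0.80008251 -0.93468153 -0.86418762]
```

View pics/z4.png

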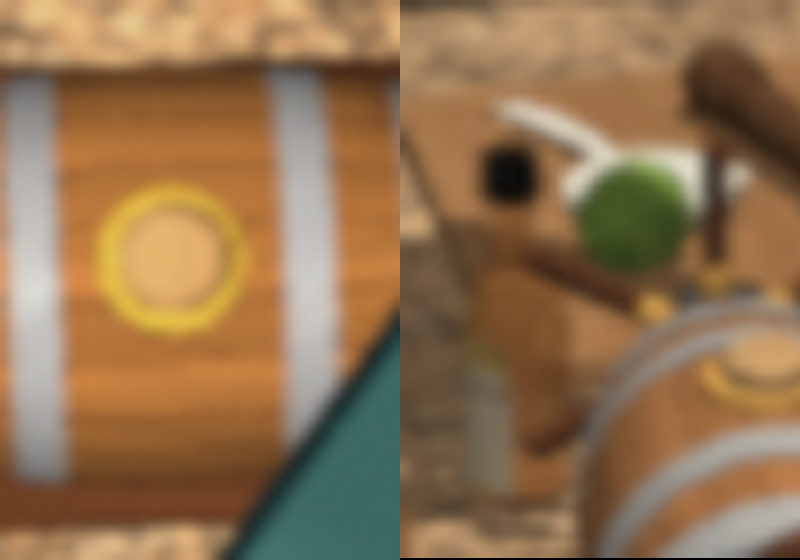

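View pics/c4_side.png

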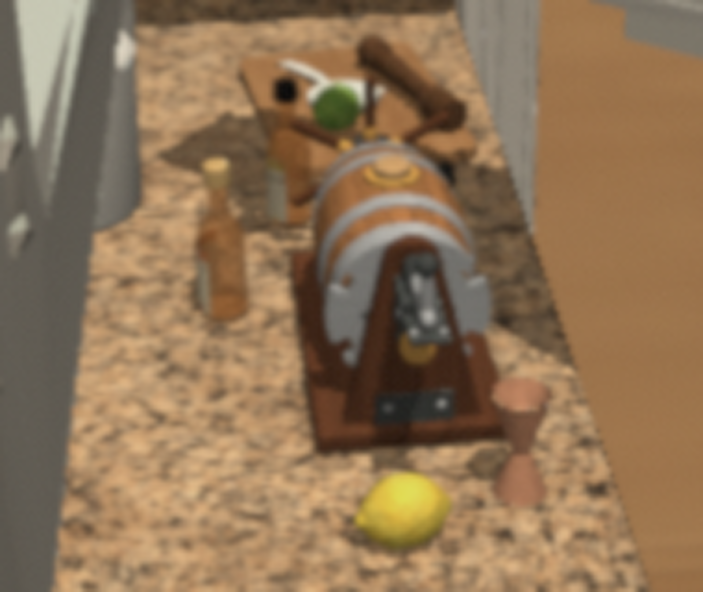

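Run:
```python
from fit2 import *
P=lambda X,n:(proj(n,W(q,X))[0]-((220,140) if n=="top" else (230,140)))*(3.2 if n=="top" else 3.7)+1.6
for y in (.14,.16,.18,.2,.22): print(y,[P((0,y,z),n) for n in("top","side") for z in (.1935,.156)],W(q,(0,y,.18)))
im=cv2.imread("pics/top4.png");a=cv2.resize(im[200:235,235:305],None,fx=8,fy=8,interpolation=2)
im=cv2.imread("pics/side4.png");b=cv2.resize(im[195:255,310:380],None,fx=8,fy=8,interpolation=2)
cv2.imwrite("pics/z5.png",np.vstack([a,b])[:760])
```

```text
0.14 [array([185.3303, 248.6268]), array([191.3571, 253.0028]), array([411.9733, 221.5205]), array([412.2871, 268.2516])] [[0.4655 0.005  0.18  ]]
0.16 [array([156.1132, 249.513 ]), array([163.2085, 253.8555]), array([415.5847, 234.8045]), array([415.8481, 282.0163])] [[0.465 0.025 0.18 ]]
0.18 [array([126.9101, 250.3991]), array([135.073, 254.708]), array([419.3025, 248.4832]), array([419.512 , 296.1817])] [[0.4644 0.045  0.18  ]]
0.2 [array([ 97.7208, 251.2849]), array([106.9503, 255.5603]), array([423.1313, 262.5738]), array([423.2832, 310.765 ])] [[0.4639 0.065  0.18  ]]
0.22 [array([ 68.5447, 252.1705]), array([ 78.8401, 256.4124]), array([427.076 , 277.0944]), array([427.1663, 325.7841])] [[0.4633 0.085  0.18  ]]
```

View pics/z5.png

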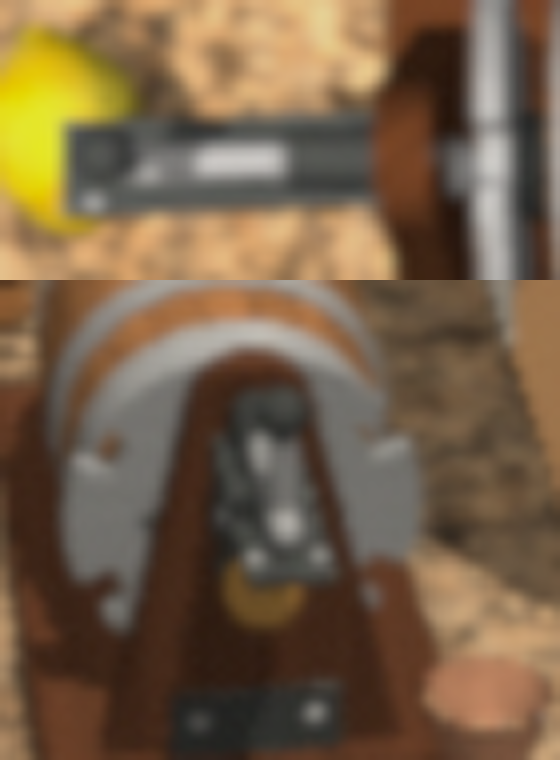

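Request:
{"name": "send_rows", "arguments": {
  "rows": [
    {"twist": [0,0,0],"gripper": -1,"offset": [-3.2,-20,0]},
    {"twist": [0,0,0],"gripper": -1,"offset": [-3.2,-20,0]},
    {"twist": [0,0,0],"gripper": -1,"offset": [-3.2,-40.3,0]},
    {"twist": [0,0,0],"gripper": -1,"offset": [-3.2,-40.3,0]},
    {"twist": [0,0,0],"gripper": -1,"offset": [-3.2,-40.3,0]},
    {"twist": [0,0,0],"gripper": -1,"offset": [-3.2,-40.3,0]},
    {"twist": [0,0,0],"gripper": -1,"offset": [-3.2,-40.3,0]},
    {"twist": [0,0,0],"gripper": -1,"offset": [-3.2,-40.3,0]},
    {"twist": [0,0,0],"gripper": -1,"offset": [-3.2,-40.3,0]},
    {"twist": [0,0,0],"gripper": -1,"offset": [-3.2,-40.3,0]},
    {"twist": [0,0,0],"gripper": -1,"offset": [-3.2,-40.3,0]},
    {"twist": [0,0,0],"gripper": -1,"offset": [-3.2,-40.3,0]}
  ]
}}

```text
t: 7.6
ee_pos: [0.4609, 0.1087, 0.266]
ee_rot: [[1.0, 0.027, -0.001], [0.027, -1.0, -0.001], [-0.001, 0.0, -1.0]]
force: [0.6, -0.1, 0.3]
finger_gap: 0.011
```

```bash
python3 snap.py 5
```

```text
7.7 [0.46116186 0.10886157 0.26640638] [ 0.97435537 -0.11606797  1.05199221]
```

View pics/c5_side.png

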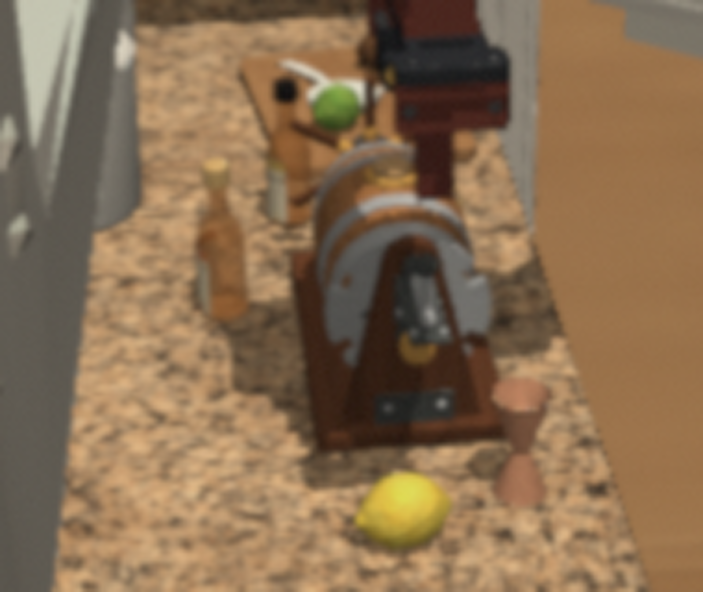

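Run:
```python
from fit2 import *
for X in [(.4612,.1089,.266),(.4612,.1089,.17),W(q,(0,.204,.1935))[0]]: print((proj("side",X)[0]-(230,140))*3.7+1.8)
```

```text
[434.3637 195.2828]
[434.347  326.2077]
[424.1108 265.6429]
```

Request:
{"name": "send_rows", "arguments": {
  "rows": [
    {"twist": [0,0,0],"gripper": -1,"offset": [0.2,0,4]},
    {"twist": [0,0,0],"gripper": -1,"offset": [0.2,0,7.5]},
    {"twist": [0,0,0],"gripper": -1,"offset": [0.2,0,9.5]},
    {"twist": [0,0,0],"gripper": -1,"offset": [0.2,0,9.5]},
    {"twist": [0,0,0],"gripper": -1,"offset": [0.2,0.6,9.5]},
    {"twist": [0,0,0],"gripper": -1,"offset": [0.2,1.2,9.5]},
    {"twist": [0,0,0],"gripper": -1,"offset": [0.2,1.6,9.5]},
    {"twist": [0,0,0],"gripper": -1,"offset": [0.2,1.9,9.5]},
    {"twist": [0,0,0],"gripper": -1,"offset": [0.2,2.2,9.5]},
    {"twist": [0,0,0],"gripper": -1,"offset": [0.2,2.5,9.5]},
    {"twist": [0,0,0],"gripper": -1,"offset": [0.2,2.7,9.5]},
    {"twist": [0,0,0],"gripper": -1,"offset": [0.2,2.7,9.5]}
  ]
}}

```text
t: 8.9
ee_pos: [0.4639, 0.0833, 0.1718]
ee_rot: [[1.0, 0.029, 0.0], [0.029, -1.0, 0.0], [0.0, -0.0, -1.0]]
force: [-0.1, 0.6, 0.8]
finger_gap: 0.004
```

```bash
python3 snap.py 6
```

```text
9.0 [0.46366394 0.08331906 0.1716092 ] [ 0.23091487  0.58081775 -0.55663966]
```

View pics/c6_side.png

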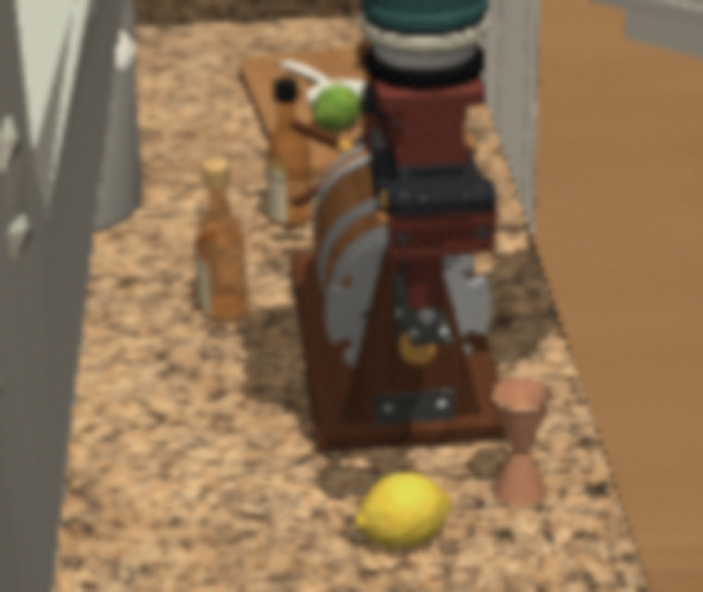

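View pics/c6_top.png

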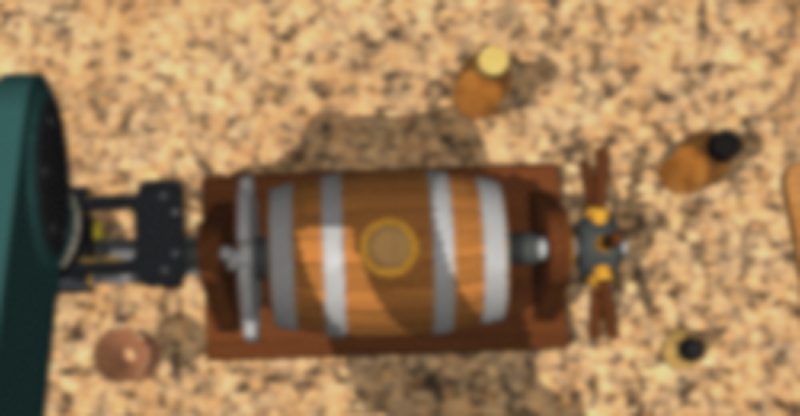

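Request:
{"name": "send_rows", "arguments": {
  "rows": [
    {"twist": [0,0,0],"gripper": -1,"offset": [0,0.3,0]},
    {"twist": [0,0,0],"gripper": -1,"offset": [0,0.6,0]},
    {"twist": [0,0,0],"gripper": -1,"offset": [0,0.9,0]},
    {"twist": [0,0,0],"gripper": -1,"offset": [0,1.2,0]},
    {"twist": [0,0,0],"gripper": -1,"offset": [0,1.4,0]},
    {"twist": [0,0,0],"gripper": -1,"offset": [0,1.6,0]},
    {"twist": [0,0,0],"gripper": -1,"offset": [0,1.8,0]},
    {"twist": [0,0,0],"gripper": -1,"offset": [0,1.8,0]}
  ]
}}

```text
t: 9.8
ee_pos: [0.4642, 0.0651, 0.1717]
ee_rot: [[1.0, 0.029, -0.0], [0.029, -1.0, -0.0], [-0.0, 0.0, -1.0]]
force: [-0.1, -0.0, -0.3]
finger_gap: 0.005
```

Request:
{"name": "send_rows", "arguments": {
  "rows": [
    {"twist": [0,0,0],"gripper": -1,"offset": [0,0.15,0]},
    {"twist": [0,0,0],"gripper": -1,"offset": [0,0.3,0]},
    {"twist": [0,0,0],"gripper": -1,"offset": [0,0.4,0]}
  ]
}}

```text
t: 10.1
ee_pos: [0.4644, 0.0615, 0.1717]
ee_rot: [[1.0, 0.029, -0.0], [0.029, -1.0, 0.0], [-0.0, -0.0, -1.0]]
force: [0.3, 4.5, 0.1]
finger_gap: 0.007
```

```bash
python3 snap.py 7
```

```text
10.2 [0.46436905 0.06159387 0.17167248] [ 0.46017218  3.67708303 -1.37930153]
```

View pics/c7_side.png

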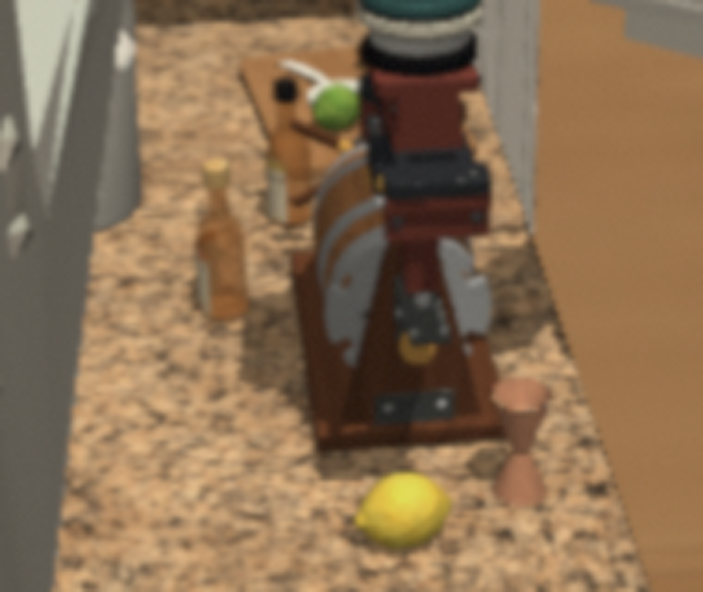

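View pics/c7_top.png

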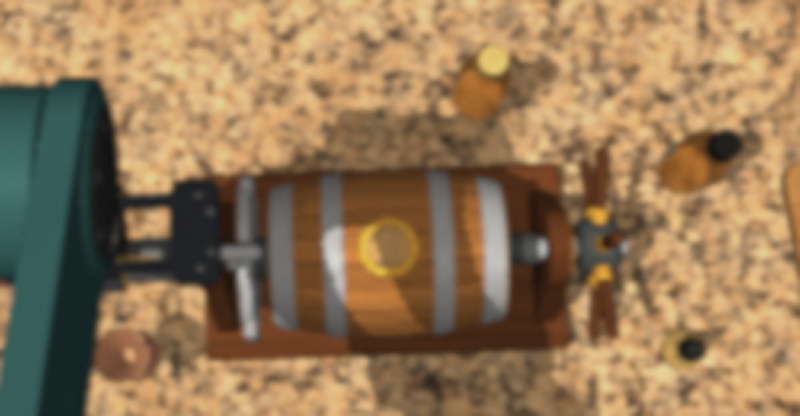

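Request:
{"name": "send_rows", "arguments": {
  "rows": [
    {"twist": [0,0,0],"gripper": -1,"offset": [0,0.15,0]},
    {"twist": [0,0,0],"gripper": -1,"offset": [0,0.3,0]},
    {"twist": [0,0,0],"gripper": -1,"offset": [0,0.3,0]}
  ]
}}

```text
t: 10.5
ee_pos: [0.4644, 0.0612, 0.1717]
ee_rot: [[1.0, 0.027, 0.0], [0.027, -1.0, 0.006], [0.0, -0.006, -1.0]]
force: [0.3, 14.6, 0.1]
finger_gap: 0.006
```

Request:
{"name": "send_rows", "arguments": {
  "rows": [
    {"twist": [0,0,0],"gripper": -1,"offset": [0,-0.6,0]},
    {"twist": [0,0,0],"gripper": -1,"offset": [0,-2.5,0]},
    {"twist": [0,0,0],"gripper": -1,"offset": [0,-4.5,-3]},
    {"twist": [0,0,0],"gripper": -1,"offset": [0,-6,-8]},
    {"twist": [0,0,0],"gripper": -1,"offset": [-4,-10,-12]},
    {"twist": [0,0,0],"gripper": -1,"offset": [-6,-15,-14]},
    {"twist": [0,0,0],"gripper": -1,"offset": [-6,-20,-14]},
    {"twist": [0,0,0],"gripper": -1,"offset": [-6,-24,-14]},
    {"twist": [0,0,0],"gripper": -1,"offset": [-6,-24,-14]},
    {"twist": [0,0,0],"gripper": -1,"offset": [-6,-24,-14]}
  ]
}}

```text
t: 11.5
ee_pos: [0.3974, 0.2977, 0.3116]
ee_rot: [[0.999, 0.032, 0.0], [0.032, -0.999, -0.001], [0.0, 0.001, -1.0]]
force: [0.1, -0.4, -0.3]
finger_gap: 0.003
```

```bash
python3 snap.py 8
python3 - <<'E'
from fit2 import *
P=lambda X,n:(proj(n,W(q,X))[0]-((220,140) if n=="top" else (230,140)))*(3.2 if n=="top" else 3.7)+1.6
for y in (.17,.178,.186,.2): print(y,P((0,y,.1935),"top"),P((0,y,.1935),"side"))
E
```

```text
11.6 [0.39745508 0.29535993 0.31120196] [-0.61416572 -0.16428522 -0.13284672]
0.17 [141.5099 249.9561] [417.43   241.5935]
0.178 [129.8298 250.3105] [418.9258 247.0971]
0.186 [118.1519 250.6648] [420.4393 252.6664]
0.2 [ 97.7208 251.2849] [423.1313 262.5738]
```

View pics/c8_side.png

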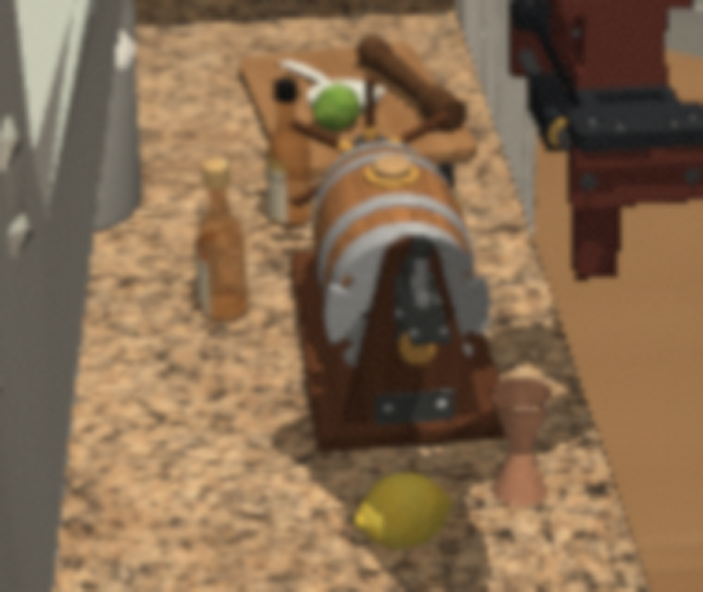

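View pics/c8_top.png

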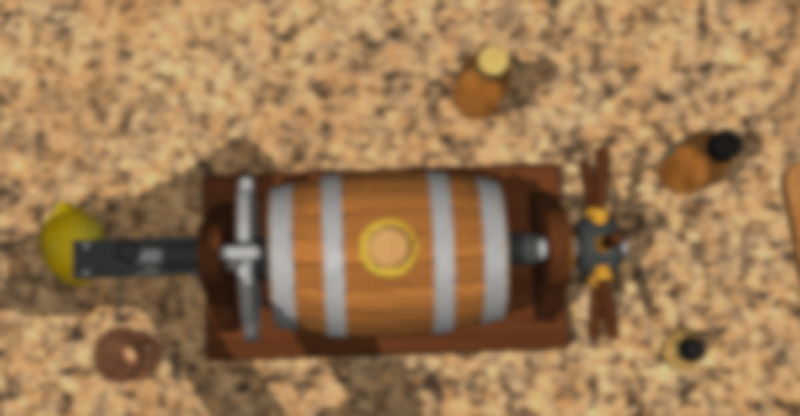

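```bash
python3 -c "
from bench import order;print(order.sign_off())"
```

```text
the job is handed in; nothing more can be done
None
```

The cask is turned with its bung up and the bolt is home in the notched plate. I handed the job in at 11.6 s, with the arm clear of everything. The sign-off reports no verdict.

- **Turning:** The bung started at about -116°. I pushed two spokes toward the back with the closed fingers, about 55–60° each, then gave it a final 2° nudge. Before bolting it measured about -0.6° to -0.9°, and I did not re-measure the angle after the bolt went in.
- **Bolting:** I pushed the bolt's pin along the stand's -y until it stopped hard at about 15 N. From the pictures, the knob moved about 26–27 mm, against the stated 26 mm, and the bolt can be seen lying across the plate.
- **Other things:** In the last pictures, both bottles, the jigger, the stopper and the lemon stand where they were at the start.
- **Problems:** One move call was refused because I left out required keys, and nothing moved. The camera readings of the angle disagreed by about 1° after the second push. After the first push they disagreed by up to about 10° (roughly -53° to -63°), so I used the second push and the nudge to settle it.

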